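Slacken the hold-down and swing its bar off the frame

ROBOT

A 6-joint arm with a two-finger parallel gripper is mounted at the origin on the work surface. World frame = base frame: x ahead of the robot, y to its left, z up, the work surface at z = 0. Lengths are in m, angles in degrees, forces in N, time in s.
With the tool pointing down it reaches from about 0.25 to 0.725 m from the base axis. Payload 9.7 kg.
Tool frame: the origin (TCP) lies between the finger pads; the fingertips stand 19 mm ahead of it and the grasp point (between the pads) is the TCP; z points along the fingers, y is the line along which they close (so a half turn about z gives the same grasp; the last joint's range is limited). The gripper opens to 85 mm and grips with 20 to 120 N. Pads are 22 mm wide; open, the fingers measure 114 mm over their backs; the gripper's body (76 mm by 85 mm) begins 54 mm behind the grasp point. The pads swing forward as they close: fully open they stand 13 mm farther back than shut.
Start: joints at [-68.927, 4.979, 10.078, 95.1, 0, 90], TCP at [0.198, -0.513, 0.25] pointing down, gripper open.
Joint ranges: [-179.16, 179.16], [-48.56, 103.87], [-65.8, 70.77], [-126.05, 130.52], [-82.76, 87.17], [-180, 180]. Speed limits (degrees/s): [127.2, 127.2, 147.25, 180, 180, 180].

INTERFACE

Orientations are given as [roll, pitch, yaw] about the fixed x, y, z axes, in that order (R = Rz(yaw) Ry(pitch) Rx(roll)).
In Python, from workcell import telemetry, camera, calibration, workorder gives the robot as it stands.
- The arm moves only by the tool play_rows, never from a script. Its argument "increments" is a list of rows, each a list of 3 entries, a list of its own where there are three numbers: the shift along the tool's x, y, z in mm, then the turn, a rotation vector about the tool's x, y, z in degrees, then the closure, from 0 (fully open) to 1 (shut). In form: [[[x, y, z], [ax, ay, az], jaw], ...]. A call has 1 to 20 rows; each row is the pose to reach, as a shift and turn from the pose commanded when the call began, along the tool's axes at that moment; what a row does not reach only later rows make up. A row lasts 1/10 s, in which the tool goes at most 50 mm and 8.59 degrees, less where a joint would pass 70% of its speed; a pose out of reach is approached as far as the arm can. A call with a gripper value outside its range is refused whole. The fingers move at their own pace and stop on an object; "grip_force" is the grip in N (left out, the last holds). Time passes only in rows, so rows that repeat a pose let the fingers close. It gives the time, the measured TCP pose, the force, the opening and the grip force at its end, in the units of the state.
- telemetry.get_obs(): the state, without advancing time (a new reading comes with each control period).
- camera(name): name is "scene" or "top"; returns (picture, depth): 384x512x3 uint8, red, green, blue; 384x512 float32, m along the optical axis (not along the pixel's ray), 0 where there is no reading.
- calibration(name): a dict with "vertical_fov" (degrees; the focal length in pixels is half the picture's height over the tangent of half this angle, whatever the lens; pixels are square), "cx", "cy" (the principal point, pixels), "rvec" (rotation vector, rad) and "tvec" (3), from world to camera coordinates, as OpenCV has them. Camera axes: x right, y down, z forward; pixel columns grow to the right and rows downward; lengths in m; the calibration is good to about 2 mm. A picture is of the moment at which its call begins. calibration takes no time and is no camera call.
- workorder.job_done(): hands the job in; it is judged then, once.
The state is a dict: "time": time; "q": joint angles; "qd": joint speeds; "joint_efforts": joint torques, N m; "ee_pos": TCP position; "tcp_rot": TCP orientation; "wrist_force": force on the tool from outside, world axes, zero at the start; "torque": the same for the moment, N m; "opening": finger opening in m; "grasp_force": force on a finger pad.
Only numpy, scipy, OpenCV 4.12 (cv2) and the standard library are available. Lean on these libraries where they do the work, as an engineer would, in place of code of your own. Each camera call takes 0.05 s, during which the arm holds its last target. There are 200 camera calls.

TASK

The octagonal wooden frame on the sanding board is finished and its hold-down clamp has to be released. With a fingertip on the knurled rim, roll the clamp's knob round anticlockwise (seen from above) by two full turns, then push the clamp's bar sideways, to either side, about a quarter turn, so that nothing hangs over the frame any more. Do not pinch or grasp anything, and leave the frame and the other things where they are.

Things in the scene. Friction and masses are not known exactly. Their poses are not given: they have to be found in the camera images.
- knob_top (a point): centre of the top face of the clamp's black plastic knob, on its upright axis. Knob: 57 mm across its knurled rim (24 straight ribs, 2 mm proud), 22 mm high below this point; a white dot near the rim of the top face shows how far it has turned. The bar's upper face lies 32 mm below this point, with a 30 mm wide hub between. The axes turn with the knob
- knob (a joint): turn of the knob about the bolt in rad: 0 = tight (a stop), growing as it is loosened, anticlockwise seen from above; one full turn is 6.28. Its height does not change. It turns evenly (about 0.06 N m, 2 N at the rim) and stays where it is left; it could go on to three and a half turns
- bar_toe (a point): middle of the upper edge of the bar's nose. The bar: aluminium, level, 145 mm long, 28 wide, 14 deep, turning about the bolt; its nose is 95 mm from the bolt's axis, its other end (heel) 50 mm behind it. x points from bolt to nose, y left, z up. The nose lies over the frame's rim, its 2 mm rubber pad on the frame's upper face
- bar_heel (a point): middle of the upper edge of the bar's heel end, 50 mm behind the bolt; a foot 16 by 24 mm goes from the bar down to the board there. Axes as bar_toe
- clamp: the fixed upright steel bolt on which bar and knob sit, 8 mm thick; origin on its axis at the board's upper face. It ends 91 mm above the origin, 13 mm above the tight knob's top; the knob's top is 78 mm and the bar's upper face 46 mm above the origin when tight. x points to the frame. A spring round it holds the bar up against the knob
- strap (a joint): swing of the bar about the bolt in rad, positive anticlockwise seen from above; it starts at 0 with the nose on the frame and can go 1.9 to either side. Held fast while the knob is tight; from about one and a half turns of the knob it is free, turns with about 0.08 N m (1 N at the nose) and stays where it is left
- frame_center (a point): middle of the octagonal dark wooden frame (a ring of eight staves), half-way up: 170 mm across the flats, 30 mm thick, staves 34 mm wide, 0.42 kg, lying loose on the board under the bar's nose. z up; its centre is about 150 mm from the bolt
- board: fixed plywood board 380 by 420 by 18 mm on the bench, with an aluminium T-track let in flush across it; origin at the centre of its underside. The other things stand beside it and on it
- block_center (a point): sanding block, cork on wood, 110 by 62 by 30 mm, loose on the bench: leave alone. Point at its centre
- glue_center (a point): white glue bottle, 60 mm in diameter, 160 mm high, standing loose on the bench: leave alone. Point half-way up
- chisel: wood chisel lying loose on the board beside the heel, along its own x: square-edged light wooden handle 24 mm thick, 110 mm long, steel blade 95 mm long; origin at the handle's blade end, underside: leave alone
There are look-alikes about, which are no part of the job. Of the things like the part that bears frame_center, leave any that is green or orange; of the rest the larger one is meant.

How it is judged:
By the outcome, as a careful person would: the job done as asked, in the order asked, and still so for the second after the job is handed in, with the robot touching nothing.
It also fails if it takes over 61 s, if anything falls off the work surface, if the arm or the gripper's body presses on something with over 40 N, if the wrist force passes 120 N, or if a joint passes its speed limit or range.

## Working session

There is one attempt and no reset: what is moved stays moved. The work goes in short steps, Python scripts to look and compute and a tool call to move; the robot and the scene stay as the last step left them, time stands still between calls to the robot, and variables do not carry over. Pictures are saved under pics/ and viewed, at most 13 in all, crops included, and the job is handed in when it is done.

Besides the shell and the picture viewer there is one more tool, called after "Call:" by a JSON object that holds its "api" and its "payload", one argument or row to a line. play_rows: Moves the arm, as the interface text tells. Its arguments: {"type":"object","properties":{"increments":{"type":"array"},"grip_force":{"type":"number"}},"required":["increments"]}

```bash
mkdir -p pics; cat > h.py <<'E'
import numpy as np, cv2
from workcell import telemetry, camera, calibration, workorder
def cal(n):
    c=calibration(n); f=192/np.tan(np.radians(c["vertical_fov"])/2)
    R=cv2.Rodrigues(np.array(c["rvec"],float))[0]; return f,c["cx"],c["cy"],R,np.array(c["tvec"],float).ravel()
def ray(n,u,v,z):
    f,cx,cy,R,t=cal(n); o=-R.T@t; d=R.T@np.array([(u-cx)/f,(v-cy)/f,1]); return o+d*(z-o[2])/d[2]
def cloud(n,D):
    f,cx,cy,R,t=cal(n); v,u=np.mgrid[:384,:512]; P=np.stack([(u-cx)/f*D,(v-cy)/f*D,D],-1); return (P-t)@R
def proj(n,p):
    f,cx,cy,R,t=cal(n); q=R@np.array(p)+t; return q[0]/q[2]*f+cx,q[1]/q[2]*f+cy
E
python3 - <<'E'
from h import *
for n in("scene","top"):
    I,D=camera(n); np.savez("pics/"+n,I=I,D=D); cv2.imwrite(f"pics/{n}0.png",cv2.resize(I[...,::-1],(800,600),interpolation=cv2.INTER_CUBIC))
    print(calibration(n))
print(telemetry.get_obs())
E
```

```text
{'vertical_fov': 49.01184266234911, 'cx': 253.94944248854864, 'cy': 192.80103961287205, 'rvec': array([ 2.1334978 ,  1.24398508, -0.44943296]), 'tvec': array([-0.32371738, -0.24497418,  1.51858779])}
{'vertical_fov': 56.39616801055305, 'cx': 252.50731297436775, 'cy': 190.5239201574817, 'rvec': array([ 2.10421251, -2.10970963,  0.22084393]), 'tvec': array([0.0495533 , 0.52979923, 1.08441564])}
{'time': 0.1, 'q': array([-6.89274001e+01,  5.00819442e+00,  1.00386275e+01,  9.50999870e+01,
       -3.53475668e-04,  8.99978758e+01]), 'qd': array([ 0.06505973, -0.0693673 ,  0.18510221, -0.01113437,  0.04718435,
        0.04817771]), 'joint_efforts': array([ 4.90448128e-04, -5.21561265e+01,  4.65653872e+01,  1.61393563e-02,
       -2.83948242e-05,  3.51756000e-06]), 'ee_pos': array([ 0.19768378, -0.51304442,  0.24964832]), 'tcp_rot': array([-1.79930446e+02,  3.50896774e-04,  2.10747245e+01]), 'wrist_force': array([-0.47842417,  0.0078436 , -1.22212099]), 'torque': array([ 0.00634566, -0.00968257,  0.05807887]), 'grasp_force': 0.0, 'opening': 0.08502905857634246}
```

View pics/scene0.png

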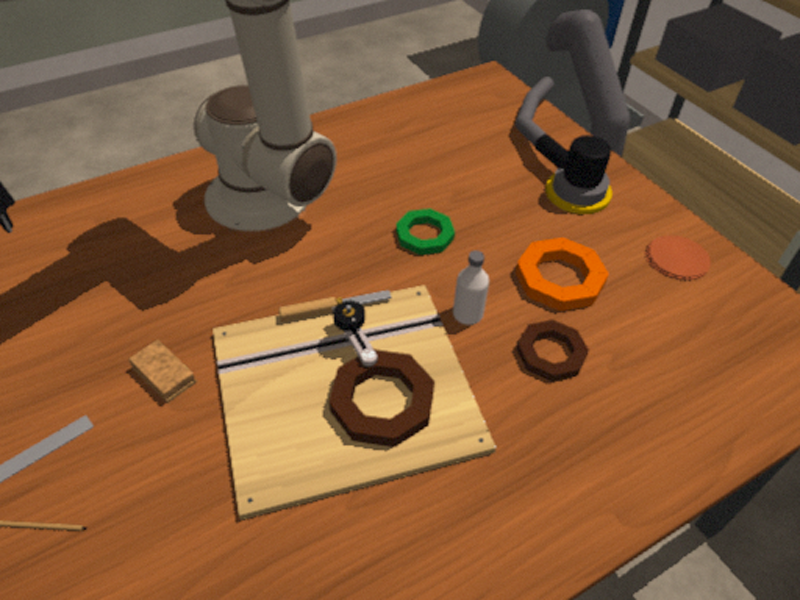

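View pics/top0.png

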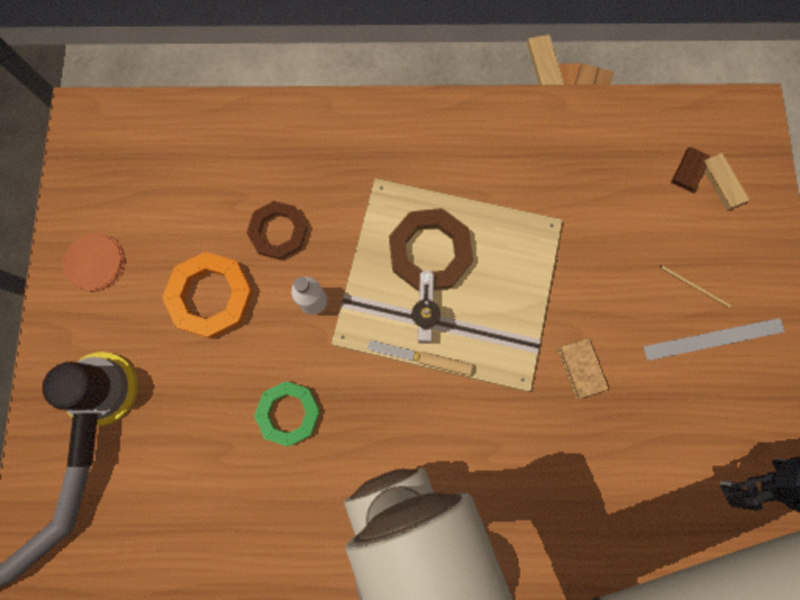

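The clamp is on the tilted board at the zoomed top-view pixel (426,313), with its nose up over the large dark frame at (431,249). The chisel is below the heel at (420,357) and the bottle is at (309,295). In the scene view the knob is at (349,315). Next I'll measure these.

```bash
python3 - <<'E'
from h import *
T=np.load("pics/top.npz");S=np.load("pics/scene.npz")
for n,A,(u,v) in(("top",T,(272.6,200.3)),("scene",S,(223.4,201.6))):
    P=cloud(n,A["D"]); I=A["I"].astype(int)
    u,v=int(u),int(v); w=22
    m=np.zeros((384,512),bool); m[v-w:v+w,u-w:u+w]=1
    k=m&(P[...,2]>.088)&(P[...,2]<.102)
    print(n,"knob top depth pts",k.sum(),P[k].mean(0),(P[k].min(0)+P[k].max(0))/2,np.ptp(P[k],axis=0))
    vv,uu=np.nonzero(k); c=(uu.min()+uu.max())/2,(vv.min()+vv.max())/2; print(c,ray(n,*c,.096))
    m[:]=0; m[v-30:v+30,u-30:u+30]=1
    b=m&(P[...,2]>.057)&(P[...,2]<.070)
    Q=P[b]; print(" bar",b.sum(),Q[:,2].mean()); (x,y),(a,c),g=cv2.minAreaRect(Q[:,:2].astype(np.float32)); print(x,y,a,c,g)
    q=Q[:,:2]-Q[:,:2].mean(0); print(np.linalg.svd(q,full_matrices=0)[2][0])
P=cloud("top",T["D"]); I=T["I"].astype(int)
v,u=np.mgrid[:384,:512]
f=(u>245)&(u<308)&(v>128)&(v<190)&(P[...,2]>.042)&(P[...,2]<.052)&(I.sum(-1)<220)
Q=P[f]; print("frame",len(Q),cv2.minEnclosingCircle(Q[:,:2].astype(np.float32)),Q[:,2].mean())
for nm,(uu,vv) in dict(handle0=(267,229),handle1=(301,235),blade=(237,221),bottle=(198,189)).items(): print(nm,P[vv,uu])
def crop(A,u,v,w):return cv2.resize(A["I"][v-w:v+w,u-w:u+w,::-1],(400,400),interpolation=cv2.INTER_CUBIC)
cv2.imwrite("pics/c0.png",np.hstack([crop(T,273,200,20),crop(S,223,202,20)]))
E
```

```text
top knob top depth pts 254 [ 0.49137215 -0.01231265  0.09644873] [ 0.49225342 -0.01163394  0.09499599] [0.05618169 0.05521282 0.01299818]
(np.float64(272.0), np.float64(200.0)) [ 0.49162081 -0.0115106   0.096     ]
 bar 228 0.0644443402946919
0.5147216320037842 -0.012675521895289421 0.02759067341685295 0.1433642953634262 86.25894927978516
[-0.99813803  0.06099571]
scene knob top depth pts 257 [ 0.49341267 -0.01207412  0.09524261] [ 0.49149393 -0.01079427  0.09491521] [0.05594422 0.05855327 0.01341369]
(np.float64(222.5), np.float64(200.5)) [ 0.49562947 -0.0133609   0.096     ]
 bar 235 0.06361971356054039
0.513343334197998 -0.01273668184876442 0.02841736190021038 0.14310984313488007 87.74040985107422
[0.99997414 0.00719142]
frame 1087 ((0.6380682587623596, -0.02741498500108719), 0.08934799581766129) 0.04826818673187786
handle0 [0.40896483 0.00270609 0.04027359]
handle1 [ 0.38970029 -0.10393538  0.04142606]
blade [0.43613851 0.09826669 0.02851527]
bottle [0.52184297 0.21231556 0.11823333]
```

View pics/c0.png

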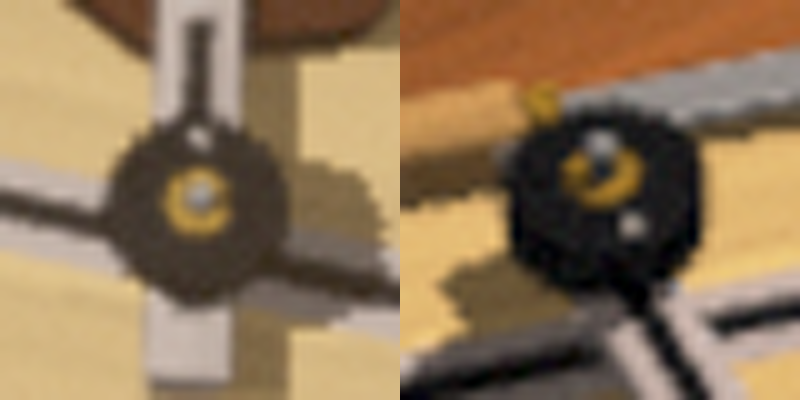

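The dot points along +x towards the nose. The knob axis is at about (0.492, −0.012), top at z 0.096. Next I move to the right of the knob with the jaws shut and yaw at 90.

Call:
{"api": "play_rows", "payload": {
  "increments": [
    [[426, -289, 90], [0, 0, -69], 1],
    [[426, -289, 90], [0, 0, -69], 1],
    [[426, -289, 90], [0, 0, -69], 1],
    [[426, -289, 90], [0, 0, -69], 1],
    [[426, -289, 90], [0, 0, -69], 1],
    [[426, -289, 90], [0, 0, -69], 1],
    [[426, -289, 90], [0, 0, -69], 1],
    [[426, -289, 90], [0, 0, -69], 1],
    [[426, -289, 90], [0, 0, -69], 1],
    [[426, -289, 90], [0, 0, -69], 1],
    [[426, -289, 90], [0, 0, -69], 1],
    [[426, -289, 90], [0, 0, -69], 1],
    [[426, -289, 90], [0, 0, -69], 1],
    [[426, -289, 90], [0, 0, -69], 1],
    [[426, -289, 90], [0, 0, -69], 1],
    [[426, -289, 90], [0, 0, -69], 1]
  ]
}}

```text
time: 1.7
ee_pos: [0.4911, -0.0912, 0.1606]
tcp_rot: [180.0, 0.0, 90.0]
wrist_force: [-0.3, 0.2, 0.4]
opening: 0.0003
grasp_force: 0.0
```

```bash
python3 - <<'E'
from h import *
o=telemetry.get_obs();print(o["q"],o["ee_pos"])
C=[]
for n in("scene","top"):
    I,D=camera(n);P=cloud(n,D); p=o["ee_pos"]
    u,v=map(int,proj(n,p)); C.append(cv2.resize(I[v-40:v+40,u-40:u+40,::-1],(400,400),interpolation=cv2.INTER_CUBIC))
    d=P-p; m=(abs(d[...,0])<.04)&(abs(d[...,1])<.04)&(d[...,2]<.045)&(P[...,2]>.105)
    for lo in np.arange(-.05,.045,.01):
        k=m&(d[...,2]>=lo)&(d[...,2]<lo+.01)
        if k.sum()>2: print(n,round(lo,3),k.sum(),d[k].min(0).round(3),d[k].max(0).round(3))
cv2.imwrite("pics/c1.png",np.hstack(C))
E
```

```text
[-1.05160080e+01 -2.82313387e+00 -7.76202551e+00  8.50333538e+01
 -2.66876820e-03  7.94927877e+01] [ 0.49109755 -0.09117408  0.16059099]
scene -0.02 10 [-0.004 -0.01  -0.018] [ 0.012  0.011 -0.01 ]
scene -0.01 25 [-0.002 -0.011 -0.01 ] [ 0.015  0.012 -0.   ]
scene 0.0 19 [-0.007 -0.01   0.   ] [0.014 0.006 0.009]
scene 0.01 5 [-0.007 -0.01   0.012] [ 0.006 -0.008  0.018]
scene 0.02 9 [-0.012 -0.012  0.023] [ 0.014 -0.008  0.03 ]
scene 0.03 27 [-0.034 -0.013  0.03 ] [0.036 0.009 0.039]
scene 0.04 10 [-0.039 -0.013  0.04 ] [0.033 0.003 0.045]
```

View pics/c1.png

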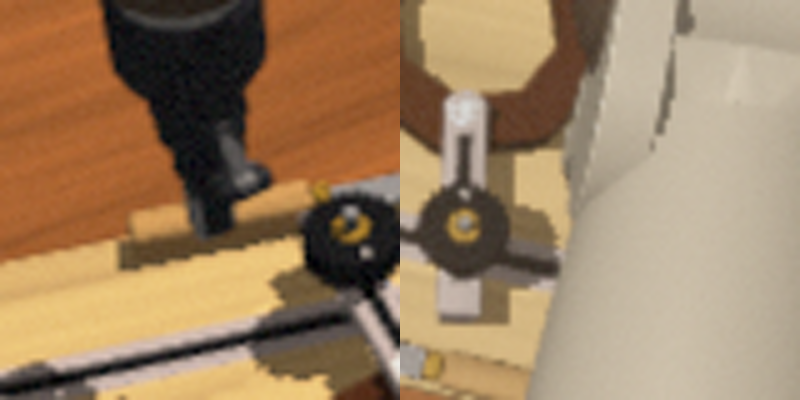

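The shut fingertip ends 19 mm below the TCP and measures about 28 × 22 mm. Now I descend beside the knob and touch it.

Call:
{"api": "play_rows", "payload": {
  "increments": [
    [[20, -13, 20], [0, 0, 0], 1],
    [[28, -13, 50], [0, 0, 0], 1],
    [[30, -13, 58], [0, 0, 0], 1],
    [[30, -13, 58], [0, 0, 0], 1],
    [[33, -13, 58], [0, 0, 0], 1],
    [[36, -13, 58], [0, 0, 0], 1],
    [[38, -13, 58], [0, 0, 0], 1],
    [[40, -13, 58], [0, 0, 0], 1],
    [[41.5, -13, 58], [0, 0, 0], 1],
    [[41.5, -13, 58], [0, 0, 0], 1]
  ]
}}

```text
time: 2.8
ee_pos: [0.4786, -0.0495, 0.1028]
tcp_rot: [180.0, 0.1, 90.1]
wrist_force: [0.2, -4.2, 1.2]
opening: 0.0002
grasp_force: 2.4
```

Call:
{"api": "play_rows", "payload": {
  "increments": [
    [[1, 0, 0], [0, 0, 0], 1],
    [[1, 4, 0], [0, 0, 0], 1],
    [[1, 8, 0], [0, 0, 0], 1],
    [[1, 12, 0], [0, 0, 0], 1],
    [[1, 16, 0], [0, 0, 0], 1]
  ]
}}

```text
time: 3.3
ee_pos: [0.4943, -0.0501, 0.1028]
tcp_rot: [-180.0, 0.3, 90.0]
wrist_force: [-2.5, -13.8, 2.9]
opening: 0.0003
grasp_force: 7.3
```

```bash
cat >> h.py <<'E'
C=np.array([.492,-.012,.096])
def dot(n="scene",save=None):
    I,D=camera(n); f=12
    # rectify knob top: 41x41 mm patch, 4 px/mm, +x up, +y left
    g=np.arange(-30,30.1,.25)/1e3; X,Y=np.meshgrid(g[::-1],g[::-1],indexing="ij")
    W=np.stack([C[0]+X,C[1]+Y,np.full_like(X,C[2])],-1).reshape(-1,3)
    ff,cx,cy,R,t=cal(n); q=W@R.T+t; u=(q[:,0]/q[:,2]*ff+cx).reshape(X.shape).astype(np.float32); v=(q[:,1]/q[:,2]*ff+cy).reshape(X.shape).astype(np.float32)
    K=cv2.remap(I,u,v,cv2.INTER_CUBIC); r=np.hypot(X,Y)
    G=K.min(-1).astype(float); G[(r<.015)|(r>.025)]=0
    i=np.unravel_index(G.argmax(),G.shape); w=G>.8*G.max()
    print(n,"max",G.max(),"angle deg",np.degrees(np.arctan2(Y[i],X[i])).round(1),"r",r[i].round(4),"npx",w.sum())
    if save: cv2.imwrite(save,cv2.resize(K[...,::-1],(400,400)))
E
python3 - <<'E'
from h import *
dot("scene","pics/d1.png"); dot("top"); print(telemetry.get_obs()["wrist_force"],telemetry.get_obs()["ee_pos"])
E
```

```text
scene max 143.0 angle deg 33.3 r 0.02 npx 386
top max 167.0 angle deg 27.2 r 0.0208 npx 9111
[  0.18662402 -14.37786192   1.9630854 ] [ 0.49468314 -0.05011892  0.10275697]
```

View pics/d1.png

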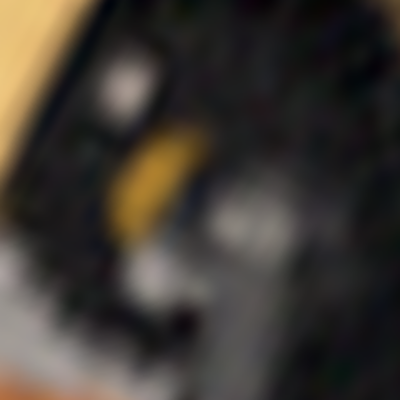

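It rolls without slip: 16 mm of travel turned the knob about 30°. I carry on round the corner.

Call:
{"api": "play_rows", "payload": {
  "increments": [
    [[0, 4, 0], [0, 0, 0], 1],
    [[0, 8, 0], [0, 0, 0], 1],
    [[0, 11.4, 0], [0, 0, 0], 1],
    [[0.4, 15.8, 0], [0, 0, 0], 1],
    [[1.9, 21, 0], [0, 0, 0], 1],
    [[4.4, 25.7, 0], [0, 0, 0], 1],
    [[7.5, 29.4, 0], [0, 0, 0], 1]
  ]
}}

```text
time: 4.1
ee_pos: [0.5241, -0.0399, 0.1022]
tcp_rot: [-180.0, -0.0, 90.1]
wrist_force: [0.0, -0.8, -0.0]
opening: 0.0003
grasp_force: 0.0
```

```bash
python3 - <<'E'
from h import *
dot("scene","pics/d2.png"); o=telemetry.get_obs(); print(o["wrist_force"],o["ee_pos"])
E
```

```text
scene max 177.0 angle deg 63.4 r 0.0218 npx 245
[-0.19799487  0.55250434  0.14126511] [ 0.52446736 -0.0395414   0.10216415]
```

Call:
{"api": "play_rows", "payload": {
  "increments": [
    [[1.3, -1.5, 0], [0, 0, 0], 1],
    [[2.7, -3, 0], [0, 0, 0], 1],
    [[2.7, -3, 0], [0, 0, 0], 1]
  ]
}}

```text
time: 4.45
ee_pos: [0.5218, -0.0383, 0.1027]
tcp_rot: [179.8, 0.1, 90.1]
wrist_force: [7.2, -5.5, -2.9]
opening: -0.0001
grasp_force: 3.9
```

Call:
{"api": "play_rows", "payload": {
  "increments": [
    [[3.4, 2.6, 0], [0, 0, 0], 1],
    [[6.8, 4.8, 0], [0, 0, 0], 1],
    [[10.4, 6.6, 0], [0, 0, 0], 1],
    [[14.2, 8.1, 0], [0, 0, 0], 1],
    [[18.2, 9.1, 0], [0, 0, 0], 1]
  ]
}}

```text
time: 4.95
ee_pos: [0.5311, -0.0199, 0.1029]
tcp_rot: [179.8, 0.1, 90.0]
wrist_force: [6.5, -3.1, 0.4]
opening: 0.0
grasp_force: 3.0
```

```bash
python3 - <<'E'
from h import *
dot("scene","pics/d3.png"); o=telemetry.get_obs(); print(o["wrist_force"],o["ee_pos"])
E
```

```text
scene max 70.0 angle deg -138.7 r 0.025 npx 77
[ 7.07520536 -3.01928671 -1.2470831 ] [ 0.53113807 -0.01937961  0.1029638 ]
```

Call:
{"api": "play_rows", "payload": {
  "increments": [
    [[4.1, 0.2, 0], [0, 0, 0], 1],
    [[8.1, 0.4, 0], [0, 0, 0], 1],
    [[12.1, 0.2, 0], [0, 0, 0], 1],
    [[16.1, -0.4, 0], [0, 0, 0], 1],
    [[20, -1.5, 0], [0, 0, 0], 1],
    [[23.8, -2.9, 0], [0, 0, 0], 1],
    [[27.4, -4.8, 0], [0, 0, 0], 1],
    [[30.7, -7, 0], [0, 0, 0], 1]
  ]
}}

```text
time: 5.8
ee_pos: [0.5236, 0.0117, 0.1029]
tcp_rot: [179.8, -0.0, 90.1]
wrist_force: [4.2, 1.3, 1.0]
opening: 0.0003
grasp_force: 2.2
```

```bash
python3 - <<'E'
from h import *
dot("scene","pics/d4.png");dot("top","pics/d4t.png"); o=telemetry.get_obs(); print(o["wrist_force"],o["ee_pos"])
a=[cv2.imread(f"pics/{n}.png") for n in("d4","d4t")];cv2.imwrite("pics/d4b.png",np.hstack(a))
E
```

```text
scene max 134.0 angle deg 160.4 r 0.0239 npx 267
top max 167.0 angle deg 87.4 r 0.022 npx 20140
[5.2364266  1.91823807 0.90430876] [0.52332758 0.01195054 0.10294322]
```

View pics/d4b.png

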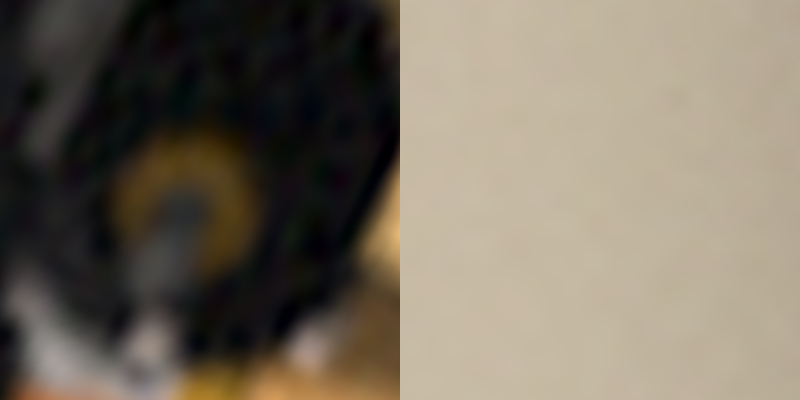

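Call:
{"api": "play_rows", "payload": {
  "increments": [
    [[2.8, -2.9, 0], [0, 0, 0], 1],
    [[5.6, -5.7, 0], [0, 0, 0], 1],
    [[8.1, -8.8, 0], [0, 0, 0], 1],
    [[10.3, -12.1, 0], [0, 0, 0], 1],
    [[11.8, -15.8, 0], [0, 0, 0], 1],
    [[12.9, -19.6, 0], [0, 0, 0], 1],
    [[13.6, -23.6, 0], [0, 0, 0], 1],
    [[13.9, -27.6, 0], [0, 0, 0], 1]
  ]
}}

```text
time: 6.7
ee_pos: [0.4954, 0.0272, 0.1028]
tcp_rot: [179.9, -0.3, 90.2]
wrist_force: [4.8, 15.4, 1.0]
opening: 0.0002
grasp_force: 7.3
```

```bash
python3 - <<'E'
from h import *
dot("scene","pics/d5.png"); o=telemetry.get_obs(); print(o["wrist_force"],o["ee_pos"])
E
```

```text
scene max 82.0 angle deg -133.9 r 0.0187 npx 237
[ 3.5959347  14.38629647  2.05451546] [0.49483364 0.02727759 0.1028021 ]
```

Call:
{"api": "play_rows", "payload": {
  "increments": [
    [[-0.2, -4, 0], [0, 0, 0], 1],
    [[-0.3, -8, 0], [0, 0, 0], 1],
    [[-0.3, -12, 0], [0, 0, 0], 1],
    [[-0.8, -16, 0], [0, 0, 0], 1],
    [[-2.1, -19.5, 0], [0, 0, 0], 1],
    [[-3.6, -23, 0], [0, 0, 0], 1],
    [[-5.6, -26.3, 0], [0, 0, 0], 1],
    [[-7.9, -29.3, 0], [0, 0, 0], 1],
    [[-10.7, -32.1, 0], [0, 0, 0], 1],
    [[-13.9, -34.6, 0], [0, 0, 0], 1]
  ]
}}

```text
time: 7.75
ee_pos: [0.4579, 0.0132, 0.102]
tcp_rot: [-179.7, -0.3, 90.2]
wrist_force: [-12.0, 13.3, 7.5]
opening: -0.0001
grasp_force: 9.2
```

```bash
python3 - <<'E'
from h import *
dot("scene","pics/d6.png"); o=telemetry.get_obs(); print(o["wrist_force"],o["ee_pos"])
E
```

```text
scene max 85.0 angle deg -36.7 r 0.0172 npx 195
[-11.34155311  11.97091368   6.72043548] [0.45741634 0.01272879 0.10197068]
```

Call:
{"api": "play_rows", "payload": {
  "increments": [
    [[-2.8, -3.1, 0], [0, 0, 0], 1],
    [[-6.5, -5.1, 0], [0, 0, 0], 1],
    [[-10.3, -6.7, 0], [0, 0, 0], 1],
    [[-14.3, -7.8, 0], [0, 0, 0], 1],
    [[-18.4, -8.4, 0], [0, 0, 0], 1],
    [[-22.6, -8.6, 0], [0, 0, 0], 1],
    [[-26.8, -8.4, 0], [0, 0, 0], 1]
  ]
}}

```text
time: 8.5
ee_pos: [0.4496, -0.0155, 0.1016]
tcp_rot: [-179.7, -0.0, 90.1]
wrist_force: [-8.1, 1.9, 4.2]
opening: 0.0001
grasp_force: 4.3
```

```bash
python3 - <<'E'
from h import *
dot("scene","pics/d7.png"); o=telemetry.get_obs(); print(o["wrist_force"],o["ee_pos"])
E
```

```text
scene max 164.0 angle deg 30.5 r 0.0197 npx 219
[-9.12005932  0.64130241  3.82092492] [ 0.44960351 -0.01593932  0.10153206]
```

View pics/d7.png

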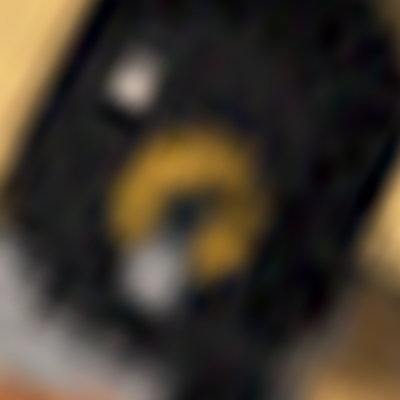

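The dot is at +30° past one turn, so 390° in total. Another 330° to go.

Call:
{"api": "play_rows", "payload": {
  "increments": [
    [[-4.9, -0.3, 0], [0, 0, 0], 1],
    [[-8.8, 0.9, 0], [0, 0, 0], 1],
    [[-12.6, 2.5, 0], [0, 0, 0], 1],
    [[-16.2, 4.5, 0], [0, 0, 0], 1],
    [[-19.5, 7, 0], [0, 0, 0], 1],
    [[-22.6, 9.7, 0], [0, 0, 0], 1],
    [[-25.2, 12.9, 0], [0, 0, 0], 1],
    [[-27.4, 16.4, 0], [0, 0, 0], 1]
  ]
}}

```text
time: 9.35
ee_pos: [0.4685, -0.0434, 0.102]
tcp_rot: [-180.0, 0.0, 90.1]
wrist_force: [-4.9, -3.7, -1.5]
opening: 0.0
grasp_force: 2.9
```

```bash
python3 - <<'E'
from h import *
dot("scene","pics/d8.png"); o=telemetry.get_obs(); print(o["wrist_force"],o["ee_pos"])
E
```

```text
scene max 168.0 angle deg 92.5 r 0.0225 npx 241
[-5.48917674 -4.16966878 -1.60276256] [ 0.46891253 -0.04372852  0.10201465]
```

Call:
{"api": "play_rows", "payload": {
  "increments": [
    [[-1.4, 3.6, 0], [0, 0, 0], 1],
    [[-2.6, 7.4, 0], [0, 0, 0], 1],
    [[-3.6, 11.4, 0], [0, 0, 0], 1],
    [[-4.3, 15.4, 0], [0, 0, 0], 1],
    [[-4.7, 19.4, 0], [0, 0, 0], 1],
    [[-4.7, 23.4, 0], [0, 0, 0], 1],
    [[-4.5, 27.4, 0], [0, 0, 0], 1],
    [[-3.9, 31.4, 0], [0, 0, 0], 1],
    [[-2.9, 35.4, 0], [0, 0, 0], 1],
    [[-1.6, 39.2, 0], [0, 0, 0], 1],
    [[0.1, 42.8, 0], [0, 0, 0], 1]
  ]
}}

```text
time: 10.5
ee_pos: [0.5131, -0.0447, 0.1025]
tcp_rot: [179.8, 0.2, 90.0]
wrist_force: [3.6, -10.3, -4.7]
opening: -0.0001
grasp_force: 5.1
```

```bash
python3 - <<'E'
from h import *
dot("scene","pics/d9.png"); o=telemetry.get_obs(); print(o["wrist_force"],o["ee_pos"])
E
```

```text
scene max 134.0 angle deg -12.2 r 0.0166 npx 516
[ 5.08884377 -9.93008363 -4.75250817] [ 0.51355806 -0.044298    0.10245693]
```

Call:
{"api": "play_rows", "payload": {
  "increments": [
    [[2.3, 3.4, 0], [0, 0, 0], 1],
    [[5.1, 6.5, 0], [0, 0, 0], 1],
    [[8.1, 9.2, 0], [0, 0, 0], 1],
    [[11.4, 11.6, 0], [0, 0, 0], 1],
    [[14.9, 13.6, 0], [0, 0, 0], 1],
    [[18.6, 15.2, 0], [0, 0, 0], 1],
    [[22.4, 16.4, 0], [0, 0, 0], 1],
    [[26.4, 17.2, 0], [0, 0, 0], 1],
    [[30.4, 17.6, 0], [0, 0, 0], 1],
    [[34.4, 17.6, 0], [0, 0, 0], 1],
    [[38.4, 17.2, 0], [0, 0, 0], 1]
  ]
}}

```text
time: 11.65
ee_pos: [0.531, -0.0044, 0.1033]
tcp_rot: [179.7, 0.0, 90.1]
wrist_force: [7.3, -2.0, -0.7]
opening: -0.0005
grasp_force: 2.9
```

```bash
python3 - <<'E'
from h import *
dot("scene","pics/d10.png"); o=telemetry.get_obs(); print(o["wrist_force"],o["ee_pos"])
E
```

```text
scene max 79.0 angle deg -142.3 r 0.025 npx 212
[ 6.42425095 -0.2724895  -1.59897742] [ 0.53097166 -0.00395272  0.10328474]
```

Call:
{"api": "play_rows", "payload": {
  "increments": [
    [[3.9, -0.9, 0], [0, 0, 0], 1],
    [[7.7, -2.2, 0], [0, 0, 0], 1],
    [[11.4, -3.9, 0], [0, 0, 0], 1],
    [[14.8, -6, 0], [0, 0, 0], 1],
    [[18, -8.5, 0], [0, 0, 0], 1],
    [[20.8, -11.3, 0], [0, 0, 0], 1],
    [[23.3, -14.4, 0], [0, 0, 0], 1]
  ]
}}

```text
time: 12.4
ee_pos: [0.5164, 0.0199, 0.1033]
tcp_rot: [179.7, -0.1, 90.1]
wrist_force: [5.1, 3.0, -0.4]
opening: -0.0001
grasp_force: 3.1
```

```bash
python3 - <<'E'
from h import *
dot("scene","pics/d11.png"); o=telemetry.get_obs(); print(o["wrist_force"],o["ee_pos"])
E
```

```text
scene max 79.0 angle deg -7.8 r 0.0184 npx 212
[ 5.1453202   4.91405643 -0.27182419] [0.51596919 0.02016683 0.1033874 ]
```

View pics/d11.png

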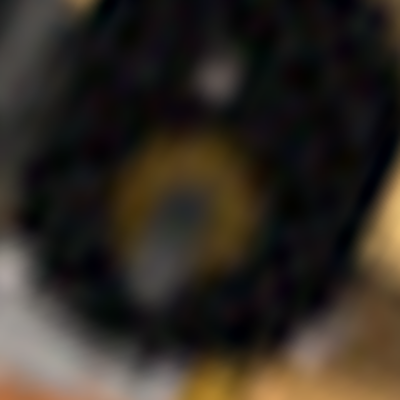

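The dot is at (217,78) in the rectified patch, about −8°, so 712° so far. One small nudge more, then back off and check.

Call:
{"api": "play_rows", "payload": {
  "increments": [
    [[2.1, -3.4, 0], [0, 0, 0], 1],
    [[3, -5.2, 0], [0, 0, 0], 1],
    [[3, -5.2, 0], [0, 0, 0], 1],
    [[20, 5, 0], [0, 0, 0], 1],
    [[40, 15, -40], [0, 0, 0], 1],
    [[60, 15, -80], [0, 0, 0], 1],
    [[100, 15, -80], [0, 0, 0], 1],
    [[150, 15, -80], [0, 0, 0], 1],
    [[150, 15, -80], [0, 0, 0], 1]
  ]
}}

```text
time: 13.35
ee_pos: [0.5295, 0.1739, 0.1827]
tcp_rot: [179.9, -0.1, 90.3]
wrist_force: [-0.8, -1.1, -0.3]
opening: 0.0001
grasp_force: 0.0
```

```bash
python3 - <<'E'
from h import *
C[:2]=.4905,-.0115
dot("scene","pics/e1.png");dot("top","pics/e1t.png"); o=telemetry.get_obs(); print(o["time"],o["wrist_force"],o["ee_pos"])
I,_=camera("scene"); a=cv2.resize(I[170:250,190:270,::-1],(400,400),interpolation=cv2.INTER_CUBIC)
cv2.imwrite("pics/e1b.png",np.hstack([a,cv2.imread("pics/e1t.png")]))
E
```

```text
scene max 87.0 angle deg 167.2 r 0.0249 npx 131
top max 75.0 angle deg -3.1 r 0.0228 npx 254
13.45 [-0.1861163   0.49608374 -0.23554398] [0.52933811 0.17026881 0.18238503]
```

View pics/e1b.png

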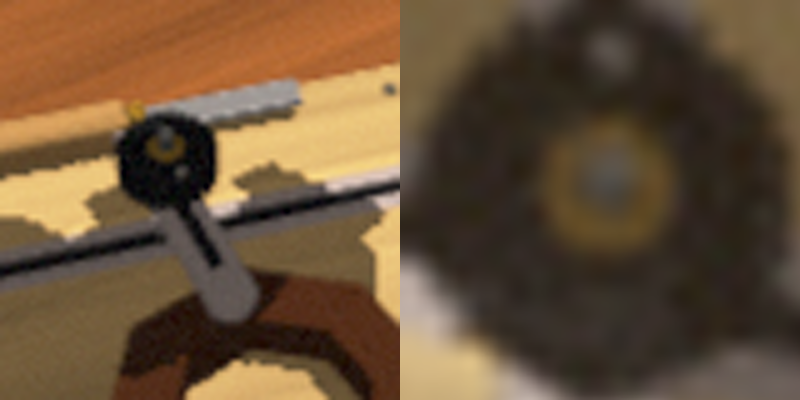

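In the top patch the dot sits straight above the bolt at (611,48), so the knob has made exactly two turns and the bar is still at 0. Next I go to the bar's right side to push it anticlockwise.

Call:
{"api": "play_rows", "payload": {
  "increments": [
    [[-45, 5, 0], [0, 0, 0], 1],
    [[-90, 10, 0], [0, 0, 0], 1],
    [[-135, 15, 0], [0, 0, 0], 1],
    [[-180, 21, 0], [0, 0, 0], 1],
    [[-224, 21, 0], [0, 0, 0], 1],
    [[-224, 21, 0], [0, 0, 0], 1],
    [[-224, 21, 30], [0, 0, 0], 1],
    [[-224, 21, 60], [0, 0, 0], 1],
    [[-224, 21, 85], [0, 0, 0], 1],
    [[-224, 21, 100], [0, 0, 0], 1],
    [[-224, 21, 108], [0, 0, 0], 1],
    [[-224, 21, 108], [0, 0, 0], 1],
    [[-224, 21, 108], [0, 0, 0], 1]
  ]
}}

```text
time: 14.8
ee_pos: [0.5508, -0.0552, 0.0754]
tcp_rot: [179.9, 0.0, 90.1]
wrist_force: [0.3, 1.2, 0.1]
opening: 0.0
grasp_force: 0.0
```

Call:
{"api": "play_rows", "payload": {
  "increments": [
    [[5, 0, 0], [0, 0, 0], 1],
    [[10, 0, 0], [0, 0, 0], 1],
    [[14, 0, 0], [0, 0, 0], 1],
    [[18, 0, 0], [0, 0, 0], 1],
    [[22, 1.5, 0], [0, 0, 0], 1],
    [[26.6, 3, 0], [0, 0, 0], 1],
    [[31, 4, 0], [0, 0, 0], 1],
    [[35.5, 4.8, 0], [0, 0, 0], 1],
    [[40, 5.2, 0], [0, 0, 0], 1],
    [[44.7, 5.4, 0], [0, 0, 0], 1]
  ]
}}

```text
time: 15.8
ee_pos: [0.5556, -0.01, 0.0742]
tcp_rot: [-180.0, 0.0, 90.1]
wrist_force: [0.4, -2.1, 0.1]
opening: 0.0
grasp_force: 0.7
```

```bash
cat > st.py <<'E'
from h import *
import sys
I,D=camera("scene");P=cloud("scene",D)
c=np.array([.4905,-.0115]); r=np.hypot(*(P[...,:2]-c).transpose(2,0,1))
b=(P[...,2]>.054)&(P[...,2]<.070)&(r<.1)&(r>.03)&(I.min(-1)>90)
Q=P[b][:,:2]-c; q=Q[np.hypot(*Q.T)>.055]; print("nose",len(q), np.degrees(np.arctan2(*q.mean(0)[::-1])) if len(q) else None)
v,u=np.mgrid[:384,:512]
f=(u>205)&(u<282)&(v>220)&(v<290)&(P[...,2]>.042)&(P[...,2]<.052)&(I.astype(int).sum(-1)<220)
print("frame",f.sum(),cv2.minEnclosingCircle(P[f][:,:2].astype(np.float32)))
o=telemetry.get_obs();print(o["time"],o["wrist_force"],o["ee_pos"])
cv2.imwrite(sys.argv[1],cv2.resize(I[150:300,170:320,::-1],(600,600),interpolation=cv2.INTER_CUBIC))
E
python3 st.py pics/f1.png
python3 - <<'E'
import numpy as np,cv2
from h import cloud
A=np.load("pics/scene.npz");I,D=A["I"],A["D"];P=cloud("scene",D);v,u=np.mgrid[:384,:512]
f=(u>205)&(u<282)&(v>220)&(v<290)&(P[...,2]>.042)&(P[...,2]<.052)&(I.astype(int).sum(-1)<220)
print("frame0",f.sum(),cv2.minEnclosingCircle(P[f][:,:2].astype(np.float32)))
E
```

```text
nose 41 23.92560862697986
frame 1845 ((0.6388843059539795, -0.026087915524840355), 0.09123649448156357)
15.85 [-0.21903034 -0.21472608  0.01364286] [ 0.55560682 -0.00945811  0.07424625]
frame0 1777 ((0.638602614402771, -0.0252738855779171), 0.09069251269102097)
```

View pics/f1.png

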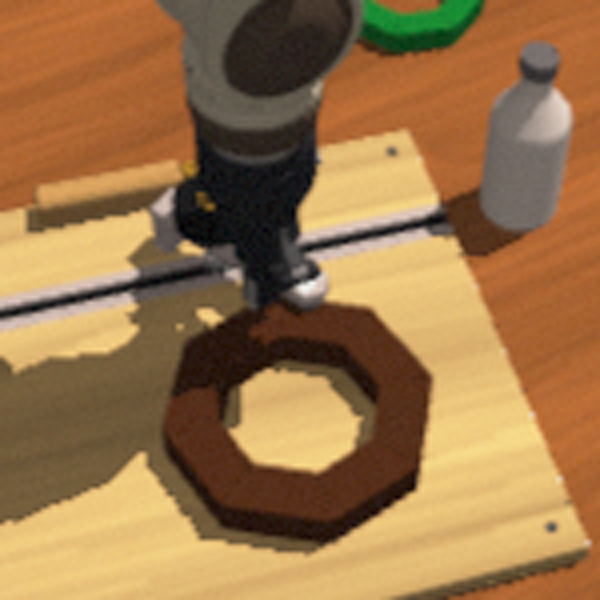

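The bar is at about 24° with its nose at (307,288) in the crop. The frame hasn't moved. I keep pushing.

Call:
{"api": "play_rows", "payload": {
  "increments": [
    [[4.5, -0.2, 0], [0, 0, 0], 1],
    [[9, -0.7, 0], [0, 0, 0], 1],
    [[13.5, -1.5, 0], [0, 0, 0], 1],
    [[18, -2.7, 0], [0, 0, 0], 1],
    [[22.3, -4.1, 0], [0, 0, 0], 1],
    [[26.5, -5.9, 0], [0, 0, 0], 1],
    [[30.6, -8, 0], [0, 0, 0], 1],
    [[34.5, -10.3, 0], [0, 0, 0], 1],
    [[38.3, -12.9, 0], [0, 0, 0], 1],
    [[41.8, -15.7, 0], [0, 0, 0], 1],
    [[45.2, -18.8, 0], [0, 0, 0], 1],
    [[48.3, -22.1, 0], [0, 0, 0], 1],
    [[51.2, -25.6, 0], [0, 0, 0], 1],
    [[53.9, -29.4, 0], [0, 0, 0], 1],
    [[56.3, -33.3, 0], [0, 0, 0], 1],
    [[58.4, -37.3, 0], [0, 0, 0], 1],
    [[58.4, -37.3, 0], [0, 0, 0], 1]
  ]
}}

```text
time: 17.55
ee_pos: [0.5176, 0.0483, 0.0743]
tcp_rot: [-180.0, -0.0, 90.1]
wrist_force: [0.4, 0.1, -0.1]
opening: 0.0005
grasp_force: 0.0
```

```bash
python3 st.py pics/f2.png
```

```text
nose 5 98.79085665369317
frame 1862 ((0.6379382610321045, -0.02576834335923195), 0.09122481197118759)
17.6 [0.69131523 0.36499018 0.02777952] [0.51781077 0.04821178 0.07424099]
```

Call:
{"api": "play_rows", "payload": {
  "increments": [
    [[0, 10, 0], [0, 0, 0], 1],
    [[0, 18, -10], [0, 0, 0], 1],
    [[0, 18, -50], [0, 0, 0], 1],
    [[0, 18, -90], [0, 0, 0], 1],
    [[0, 18, -130], [0, 0, 0], 1],
    [[-45, 18, -150], [0, 0, 0], 1],
    [[-90, 18, -150], [0, 0, 0], 1],
    [[-135, 18, -150], [0, 0, 0], 1],
    [[-180, 18, -150], [0, 0, 0], 1],
    [[-220, 18, -150], [0, 0, 0], 1],
    [[-220, 18, -150], [0, 0, 0], 1],
    [[-220, 18, -150], [0, 0, 0], 1]
  ]
}}

```text
time: 18.8
ee_pos: [0.5367, -0.1731, 0.2238]
tcp_rot: [-180.0, -0.0, 89.9]
wrist_force: [0.1, 0.7, 0.1]
opening: 0.0001
grasp_force: 0.0
```

```bash
python3 st.py pics/f3.png; python3 -c "
from h import *
C[:2]=.4905,-.0115
dot('top');dot('scene')
I,_=camera('top');cv2.imwrite('pics/f4.png',np.hstack([cv2.resize(I[130:250,210:330,::-1],(400,400),interpolation=cv2.INTER_CUBIC),cv2.resize(cv2.imread('pics/f3.png'),(400,400))]))"
```

```text
nose 99 88.00794559909886
frame 1836 ((0.6405128836631775, -0.026457255706191063), 0.09034556150436401)
18.85 [ 0.79872922 -0.02011553  0.54291208] [ 0.53678058 -0.17213616  0.22395613]
top max 140.0 angle deg -3.2 r 0.0225 npx 251
scene max 131.0 angle deg 2.1 r 0.0203 npx 383
```

View pics/f4.png

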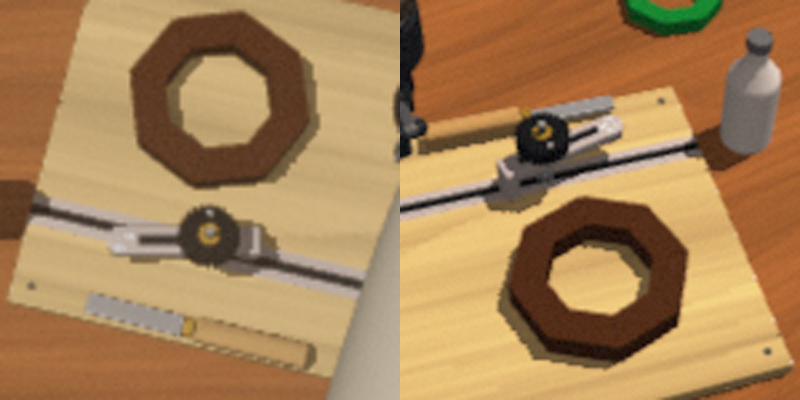

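The bar now lies along the track at about 88°, with its nose at (125,238) in the left crop. The dot is straight above the bolt at (209,213). The frame, chisel and bottle are where they were, so I'm handing in.

```bash
python3 -c "
from h import *
print(workorder.job_done())"
```

```text
the job is handed in; nothing more can be done
None
```

I rolled the knob two full turns anticlockwise and swung the bar about 88° to the left, so nothing hangs over the frame now; in the last images the frame, chisel and bottle had not moved, and I handed the job in at about 19 s.

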